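Weigh the crumbly sandstone core

ROBOT

A 7-joint arm with a two-finger parallel gripper is mounted at the origin on the work surface. World frame = base frame: x ahead of the robot, y to its left, z up, the work surface at z = 0. Lengths are in m, angles in rad, forces in N, time in s.
With the tool pointing down it reaches from about 0.425 to 1.025 m from the base axis. Payload 9.4 kg.
Tool frame: the origin (TCP) lies at the very end of the fingers, on their centre line; the grasp point (between the pads) lies 19 mm behind it; z points along the fingers, y is the direction in which the jaws open and shut (so a half turn about z gives the same grasp; the last joint's range is limited). The gripper opens to 93 mm and grips with 3 to 60 N. Pads are 15 mm wide; open, the fingers measure 128 mm over their backs; the gripper's body (75 mm by 188 mm) begins 65 mm behind the grasp point.
Start: joints at [-1.377, 0.599, -0.003, 1.599, 0.002, 0.943, -0.08], TCP at [0.194, 0.699, 0.219] pointing down, gripper open.
Joint ranges: [-2.57, 2.57], [-0.35, 1.97], [-1.29, 1.29], [0.11, 2.56], [-1.05, 4.19], [0.11, 1.86], [-2.63, 2.63]. Speed limits (rad/s): [2.22, 2.22, 3.01, 3.01, 3.14, 3.14, 3.14].

INTERFACE

Orientations are given as a unit quaternion [x, y, z, w].
In Python, from station import r gives the robot as it stands.
- The arm moves only by the tool play_rows, never from a script. Its argument "moves" is a list of rows, each an object with "offset": the shift along the tool's x, y, z normalised to -1 to 1, where 1 is 0.4 m, a list of three; "roll": the turn about the tool's z normalised to -1 to 1, where 1 is 5 degrees; "fingers": the finger opening in mm, from 0 to 93. A call has 1 to 8 rows; each row shifts and turns the commanded pose from where the row before left it, along the tool's axes as they then stand; what a row does not reach is not made up. A row lasts 1/10 s, in which the tool goes at most 50 mm and 8.59 degrees, less where a joint would pass 70% of its speed; a pose out of reach is approached as far as the arm can. A call with a number of a shift or a turn outside -1 to 1 is refused whole. A call with a gripper value outside its range is refused whole. The fingers move at their own pace and stop on an object; the grip force is fixed at half the most. Time passes only in rows, so rows that do not move let the fingers close. It gives the time, the measured TCP pose, the force and the opening at its end, in the units of the state.
- r.get_state(): the state, without advancing time (a new reading comes with each control period).
- r.grab_frame(name): name is "scene" or "side" or "wrist"; returns a dict with "image" (420x560x3 uint8, red, green, blue), "fx", "fy", "cx", "cy" (pixels), "xyz" and "orientation" of the camera in the world. Camera axes: x right, y up, looking along -z (the intrinsics and any distortion apply to the point x, -y, -z); pixel columns grow to the right and rows downward; lengths in m; the calibration is good to about 2 mm. The wrist camera is an equidistant fisheye: a pixel r from the principal point sees the ray r / f radians off the axis. A picture is of the moment at which its call begins. There is no depth.
- r.hand_in(): hands the job in, once; it reports no verdict.
The state is a dict: "time": time; "joint_positions": joint angles; "qd": joint speeds; "joint_efforts": joint torques, N m; "tool_pos": TCP position; "tool_rot": TCP orientation; "wrist_force": force on the tool from outside, world axes, zero at the start; "ft_torque": the same for the moment, N m; "gripper_width": opening from 0.0 (shut) to 1.0 (fully open).
Only numpy, scipy, OpenCV 4.12 (cv2) and the standard library are available. Lean on these libraries where they do the work, as an engineer would, in place of code of your own. Each camera call takes 0.05 s, during which the arm holds its last target.

TASK

Lift the pale buff sandstone core plug off the steel sample tray and stand it upright in the middle of the balance's round steel pan, then let go of it. The stone is crumbly and the balance delicate: grip it lightly, with no more than about 40 N, set it down gently without dropping it or pressing it into the pan, never let it fall over, and leave the dark grey and the red plug standing where they are.

Things in the scene. Friction and masses are not known exactly. Their poses are not given: they have to be found in the camera images.
- sandstone_mid (a point): Centre (half-way up) of the pale buff sandstone core plug with thin brown bands: an upright solid cylinder, 38 mm in diameter, 60 mm high, about 0.15 kg, loose on the tray's flat floor, which is 3 mm above the bench. z points up along its axis. It crumbles if a finger presses it with much more than 40 N, or if it meets the pan with more than 15 N.
- pan_centre (a point): Centre of the top face of the balance's round flat steel pan, 120 mm in diameter, about 75 mm above the bench; z points up. The pan is sprung: it sinks 1 mm for every 1.5 N of load, at most 12 mm, and rises when unloaded. The white balance body under it is 210 mm by 190 mm with its top 56 mm above the bench, and does not move; the pan's centre lies 30 mm along its x axis from the body's middle.
- slate_mid (a point): Centre (half-way up) of the dark grey core plug, a bystander of the same size and shape, loose on the same tray. z points up.
- redstone_mid (a point): Centre (half-way up) of the brick-red core plug, a bystander of the same size and shape, loose on the same tray. The tray is 250 mm by 310 mm with a rim 14 mm high; the plugs stand at least 100 mm apart, centre to centre, and 20 mm clear of the rim. z points up.
There are look-alikes about, which are no part of the job. There is more than one size of the part that bears sandstone_mid; the job needs the largest.

How it is judged:
At the end, for the whole second after the job is handed in: The sandstone plug stands upright (within 10 degrees) on the pan, its axis within 25 mm of the pan's centre, let go and at rest; the grey and red plugs are within 20 mm of where they began (horizontal distance between sandstone_mid and pan_centre below 0.025 m and z of sandstone_mid in the frame of pan_centre between 0.024 and 0.036 m and angle between sandstone_mid's own z axis and vertical below 0.17 rad and linear speed of sandstone below 0.02 m/s and contact force between the fingers and sandstone below 0.1 N and distance of each of slate_mid, redstone_mid from where it was at the start of the episode below 0.02 m); the robot touches nothing.
It fails at once if the sandstone is squeezed with much more than 40 N by a finger (contact force between the fingers and sandstone above 100 N).
It fails at once if the sandstone strikes or presses the pan with more than 15 N (contact force between sandstone and pan above 15 N).
It fails at once if the sandstone is let go (dropped) with its foot more than 12 mm above the pan (z of sandstone_mid in the frame of pan_centre above 0.042 m and contact force between the fingers and sandstone below 0.05 N).
It fails at once if the sandstone falls over (angle between sandstone_mid's own z axis and vertical above 0.8 rad).
It fails at once if the grey or the red plug is displaced by more than 20 mm or knocked over (distance of any of slate_mid, redstone_mid from where it was at the start of the episode above 0.02 m).
It also fails if it takes over 38 s, if anything falls off the work surface, if the arm or the gripper's body presses on something with over 40 N, if the wrist force passes 120 N, or if a joint passes its speed limit or range.

## Working session

There is one attempt and no reset: what is moved stays moved. The work goes in short steps, Python scripts to look and compute and a tool call to move; the robot and the scene stay as the last step left them, time stands still between calls to the robot, and variables do not carry over. Pictures are saved under pics/ and viewed, and the job is handed in when it is done.

Besides the shell and the picture viewer there is one more tool, called as name(argument=value, ...), one argument or row to a line, values as JSON. play_rows: Moves the arm, as the interface text tells. Its arguments: {"type":"object","properties":{"moves":{"type":"array"}},"required":["moves"]}

```bash
mkdir -p pics; ls; cat > h.py <<'E'
import numpy as np,cv2,pickle
from scipy.spatial.transform import Rotation as R
def grab(r,n,tag):
    f=r.grab_frame(n); pickle.dump(f,open(f'pics/{tag}.pkl','wb')); cv2.imwrite(f'pics/{tag}.png',f['image'][:,:,::-1]); return f
def ray(f,u,v,fish=False):
    x=(u-f['cx'])/f['fx'];y=(v-f['cy'])/f['fy']
    if fish:
        t=np.hypot(x,y); s=np.sin(t)/t if t>1e-9 else 1; d=np.array([x*s,-y*s,-np.cos(t)])
    else: d=np.array([x,-y,-1.])
    return np.array(f['xyz']),R.from_quat(f['orientation']).apply(d)
def onz(f,u,v,z,fish=False):
    o,d=ray(f,u,v,fish); return o+d*(z-o[2])/d[2]
def proj(f,p):
    c=R.from_quat(f['orientation']).inv().apply(np.array(p)-f['xyz'])
    return f['cx']+f['fx']*c[0]/-c[2], f['cy']-f['fy']*c[1]/-c[2]
E
python3 - <<'E'
from station import r
from h import *
for n in ['scene','side','wrist']:
    f=grab(r,n,n+'0'); print({k:v for k,v in f.items() if k!='image'})
print(r.get_state())
E
```

```text
pics
{'fx': 468.97230611787626, 'fy': 468.97230611787626, 'cx': 279.97350333068545, 'cy': 205.48301069058144, 'xyz': array([ 0.97614985, -0.17100735,  0.82064567]), 'orientation': array([0.22642058, 0.16658434, 0.56833229, 0.77329282])}
{'fx': 435.1602833564515, 'fy': 435.1602833564515, 'cx': 282.69381472793003, 'cy': 215.99108255068867, 'xyz': array([0.35023372, 0.61407034, 0.76377711]), 'orientation': array([-0.05236209,  0.38241673,  0.91266431, -0.13438572])}
{'fx': 325.19226210127806, 'fy': 325.19226210127806, 'cx': 276.9531776830593, 'cy': 206.80065724731665, 'xyz': array([0.11824965, 0.71975256, 0.38402222]), 'orientation': array([-0.11318262, -0.08566848,  0.5984693 ,  0.7884701 ])}
{'time': 0.15, 'joint_positions': array([-1.37672886,  0.59993486, -0.00254934,  1.59993374,  0.00180821,
        0.94288841, -0.07979465]), 'qd': array([-8.06483092e-06,  3.61659309e-05, -8.92412362e-04, -3.59325223e-03,
        2.86289711e-04,  7.60639838e-04,  3.52410875e-04]), 'joint_efforts': array([ 3.54402277e-03, -7.65584421e+01,  1.49932209e+00, -2.52563596e+01,
       -5.23294299e-02,  1.48987054e-02,  1.35327014e-04]), 'tool_pos': array([0.19382694, 0.69823847, 0.21796737]), 'tool_rot': array([ 1.34934137e-01,  9.90854399e-01, -5.80780618e-04, -2.09057046e-05]), 'wrist_force': array([ 1.0668533 , -0.37830036,  0.23051655]), 'ft_torque': array([-0.00758433, -0.05393792,  0.08230549]), 'gripper_width': 1.0059933591609438}
```

View pics/scene0.png

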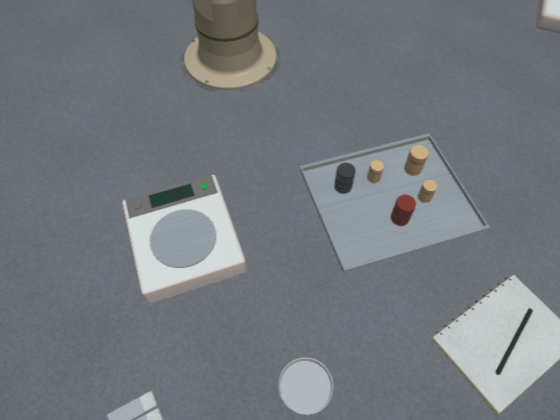

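View pics/side0.png

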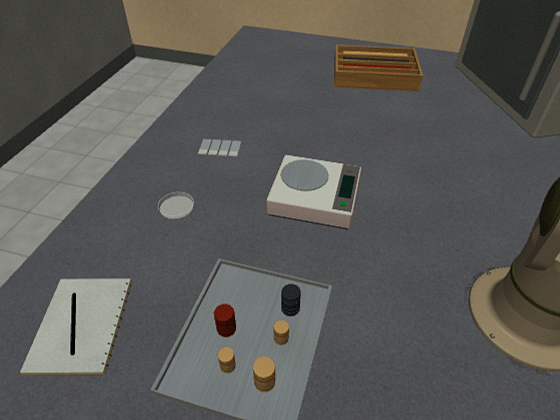

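View pics/wrist0.png

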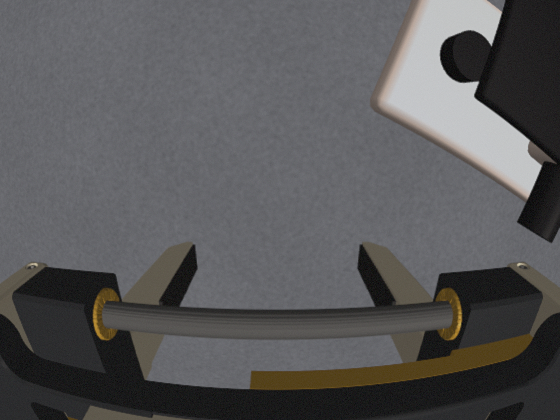

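```bash
cat > m.py <<'E'
from h import *
import sys
def blobs(f,kind,amin=60):
    hsv=cv2.cvtColor(f['image'],cv2.COLOR_RGB2HSV)
    H,S,V=cv2.split(hsv)
    m={'buff':((H>8)&(H<28)&(S>90)&(V>80)),'red':(((H<6)|(H>172))&(S>120)&(V>30)),'dark':(V<45)}[kind].astype('uint8')
    m=cv2.morphologyEx(m,cv2.MORPH_CLOSE,np.ones((3,3)))
    n,l,s,c=cv2.connectedComponentsWithStats(m)
    return [(tuple(np.round(c[i],1)),tuple(s[i])) for i in range(1,n) if s[i][4]>amin]
def tri(f,p,g,q):
    o,d=ray(f,*p);a,b=ray(g,*q);d/=np.linalg.norm(d);b/=np.linalg.norm(b)
    t=np.linalg.lstsq(np.c_[d,-b],a-o,rcond=None)[0]
    P,Q=o+t[0]*d,a+t[1]*b; return (P+Q)/2,np.linalg.norm(P-Q)
E
python3 - <<'E'
from m import *
F={n:pickle.load(open(f'pics/{n}0.pkl','rb')) for n in ['scene','side']}
for n,f in F.items():
  for k in ['buff','red','dark']:
    for c,s in blobs(f,k):
      if s[4]<3000 : print(n,k,c,s, onz(f,*c,.033).round(4))
  hsv=cv2.cvtColor(f['image'],cv2.COLOR_RGB2HSV)
  # pan: ellipse from hough-free contour: greyish blob inside white body
a=F['scene']['image'][130:240,300:490]; b=F['side']['image'][280:400,180:340]
cv2.imwrite('pics/crop0.png',np.hstack([cv2.resize(a,(400,300),interpolation=3),cv2.resize(b,(400,300),interpolation=3)])[:,:,::-1])
a=F['scene']['image'][170:305,110:255]; b=F['side']['image'][145:230,255:370]
cv2.imwrite('pics/crop1.png',np.hstack([cv2.resize(a,(400,400),interpolation=3),cv2.resize(b,(400,400),interpolation=3)])[:,:,::-1])
E
```

```text
scene buff (np.float64(418.0), np.float64(156.9)) (np.int32(409), np.int32(146), np.int32(18), np.int32(28), np.int32(228)) [0.4648 0.2977 0.033 ]
scene buff (np.float64(376.6), np.float64(168.8)) (np.int32(372), np.int32(162), np.int32(10), np.int32(20), np.int32(100)) [0.4677 0.2004 0.033 ]
scene buff (np.float64(428.5), np.float64(186.3)) (np.int32(423), np.int32(181), np.int32(12), np.int32(12), np.int32(77)) [0.5407 0.2837 0.033 ]
scene red (np.float64(405.7), np.float64(202.9)) (np.int32(397), np.int32(195), np.int32(18), np.int32(18), np.int32(238)) [0.5637 0.2215 0.033 ]
side buff (np.float64(280.2), np.float64(331.3)) (np.int32(274), np.int32(320), np.int32(15), np.int32(25), np.int32(282)) [0.4729 0.2002 0.033 ]
side buff (np.float64(225.4), np.float64(358.6)) (np.int32(218), np.int32(347), np.int32(17), np.int32(26), np.int32(304)) [0.551  0.2813 0.033 ]
side buff (np.float64(263.2), np.float64(373.2)) (np.int32(253), np.int32(357), np.int32(22), np.int32(35), np.int32(613)) [0.4775 0.2877 0.033 ]
side buff (np.float64(66.4), np.float64(373.7)) (np.int32(21), np.int32(369)
[... 830 characters left out ...]
.float64(209.3)) (np.int32(539), np.int32(177), np.int32(21), np.int32(63), np.int32(797)) [-0.0614 -0.3112  0.033 ]
side dark (np.float64(528.3), np.float64(294.7)) (np.int32(508), np.int32(263), np.int32(52), np.int32(54), np.int32(221)) [ 0.0146 -0.0255  0.033 ]
side dark (np.float64(290.4), np.float64(299.8)) (np.int32(282), np.int32(285), np.int32(18), np.int32(31), np.int32(502)) [0.4738 0.1266 0.033 ]
side dark (np.float64(72.9), np.float64(324.1)) (np.int32(71), np.int32(293), np.int32(5), np.int32(62), np.int32(233)) [0.8549 0.2997 0.033 ]
side dark (np.float64(230.3), np.float64(325.9)) (np.int32(223), np.int32(315), np.int32(13), np.int32(21), np.int32(146)) [0.5671 0.2167 0.033 ]
```

View pics/crop0.png

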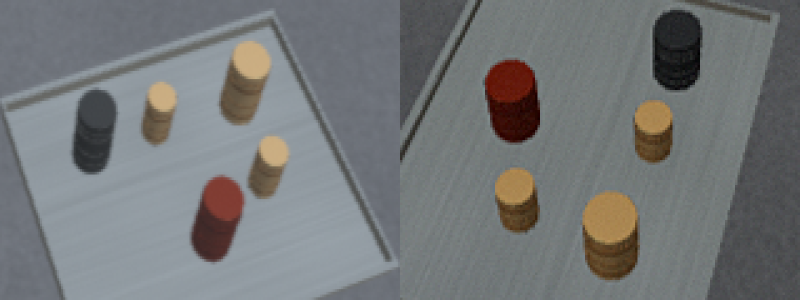

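View pics/crop1.png

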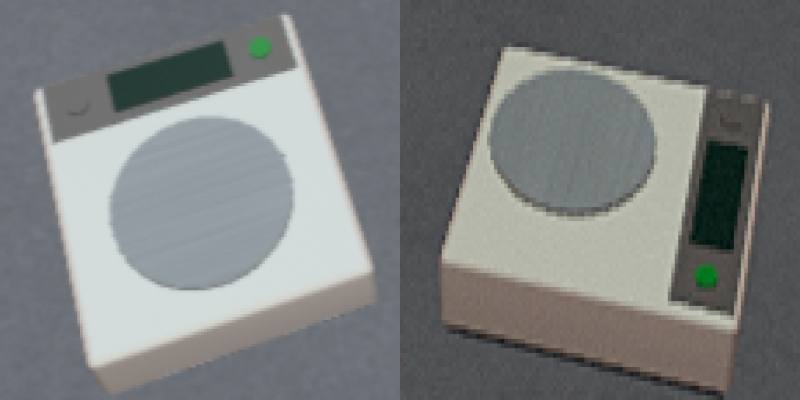

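```bash
python3 - <<'E'
from m import *
S,D=[pickle.load(open(f'pics/{n}0.pkl','rb')) for n in ['scene','side']]
for n,p,q,z in [('top',(419.2,152),(264,366.8),.063),('mid',(417,160),(264,373.8),.033),('pan',(183.2,238.9),(304.5,174.5),.075),
  ('slatetop',(346.1,170),(290.7,292),.063),('redtop',(405.4,203),(224.8,313),.063),('s1top',(376.6,167),(281.3,327.5),.05),('s2top',(429.7,185),(226.5,355.5),.05)]:
  print(n,onz(S,*p,z).round(4),onz(D,*q,z).round(4),*[np.round(x,4) for x in tri(S,p,D,q)])
# balance corner/direction
print(onz(S,158,195,.056),onz(S,217,178,.056),onz(S,124,207,.056), onz(S,242,262,.056),onz(S,148,290,.056))
P=[.47,.295,.063]
print(proj(S,P),proj(D,P))
E
```

```text
top [0.4733 0.288  0.063 ] [0.4746 0.2899 0.063 ] [0.4739 0.2889 0.0624] 0.0022
mid [0.4718 0.2919 0.033 ] [0.4758 0.2883 0.033 ] [0.4748 0.2898 0.037 ] 0.001
pan [ 0.5363 -0.2168  0.075 ] [ 0.5349 -0.2144  0.075 ] [ 0.5353 -0.2168  0.0731] 0.0003
slatetop [0.4714 0.1263 0.063 ] [0.4731 0.129  0.063 ] [0.4722 0.1273 0.0622] 0.0028
redtop [0.5794 0.2059 0.063 ] [0.578  0.2104 0.063 ] [0.5784 0.208  0.0597] 0.0017
s1top [0.4744 0.1943 0.05  ] [0.4703 0.2017 0.05  ] [0.4709 0.1976 0.0437] 0.0014
s2top [0.5479 0.2777 0.05  ] [0.5467 0.2831 0.05  ] [0.5468 0.2805 0.0462] 0.0024
[ 0.41351928 -0.2463632   0.056     ] [ 0.40791373 -0.12627236  0.056     ] [ 0.4217345  -0.31368009  0.056     ] [ 0.60322547 -0.12611877  0.056     ] [ 0.60634303 -0.29563948  0.056     ]
(np.float64(421.54533257514663), np.float64(150.02544329804346)) (np.float64(265.6261152514867), np.float64(370.27792618925184))
```

Buff candidates in scene: (417,160), (376,172) and (428,191). The crop shows the first as clearly the largest, the same size as the grey and red plugs, so it is the target. It triangulates to (0.474, 0.289) with its top at 0.062, and the pan to (0.535, -0.217, 0.073), which agrees with the given heights. First I turn the jaws to about 45°, clear of the neighbours.

play_rows(
  moves=[
    {"offset": [0,0,0],"roll": 1,"fingers": 64},
    {"offset": [0,0,0],"roll": 1,"fingers": 64},
    {"offset": [0,0,0],"roll": 1,"fingers": 64},
    {"offset": [0,0,0],"roll": 1,"fingers": 64},
    {"offset": [0,0,0],"roll": 1,"fingers": 64},
    {"offset": [0,0,0],"roll": 1,"fingers": 64},
  ],
)

```text
time: 0.75
tool_pos: [0.1939, 0.6984, 0.2183]
tool_rot: [0.388, 0.921, -0.0, 0.0]
wrist_force: [0.7, -0.6, 0.6]
gripper_width: 0.686
```

```bash
cat > go.py <<'E'
from station import r
from h import *
import sys
def go(t):
    s=r.get_state(); M=R.from_quat(s['tool_rot']); p=np.array(s['tool_pos'])
    print('t',s['time'],'p',p.round(4),'ydir',np.degrees(np.arctan2(*M.apply([0,1,0])[[1,0]])).round(1),'z',M.apply([0,0,1]).round(3),'w',s['gripper_width'],'F',np.round(s['wrist_force'],2),'q7',s['joint_positions'].round(2))
    o=M.inv().apply(np.array(t)-p)/.4; print('total offset units',o.round(4))
go([float(x) for x in sys.argv[1:4]])
E
python3 go.py .474 .289 .2
```

```text
t 0.75 p [0.1939 0.6984 0.2183] ydir 44.3 z [-0.    -0.001 -1.   ] w 0.6855915801151282 F [ 0.68 -0.57  0.57] q7 [-1.47  0.6   0.14  1.61 -0.1   0.94 -0.51]
total offset units [-1.2217 -0.2132  0.0462]
```

play_rows(
  moves=[
    {"offset": [-0.1,-0.018,0],"roll": 0,"fingers": 64},
    {"offset": [-0.1,-0.018,0],"roll": 0,"fingers": 64},
    {"offset": [-0.1,-0.018,0],"roll": 0,"fingers": 64},
    {"offset": [-0.1,-0.018,0],"roll": 0,"fingers": 64},
    {"offset": [-0.1,-0.018,0],"roll": 0,"fingers": 64},
    {"offset": [-0.1,-0.018,0],"roll": 0,"fingers": 64},
    {"offset": [-0.1,-0.018,0],"roll": 0,"fingers": 64},
    {"offset": [-0.1,-0.018,0],"roll": 0,"fingers": 64},
  ],
)

```text
time: 1.55
tool_pos: [0.3777, 0.4284, 0.2186]
tool_rot: [0.387, 0.922, -0.0, 0.0]
wrist_force: [1.1, -0.5, -0.2]
gripper_width: 0.689
```

play_rows(
  moves=[
    {"offset": [-0.1,-0.018,0],"roll": 0,"fingers": 64},
    {"offset": [-0.1,-0.018,0],"roll": 0,"fingers": 64},
    {"offset": [-0.1,-0.018,0],"roll": 0,"fingers": 64},
    {"offset": [-0.08,-0.018,0],"roll": 0,"fingers": 64},
    {"offset": [-0.04,0,0],"roll": 0,"fingers": 64},
    {"offset": [0,0,0],"roll": 0,"fingers": 64},
    {"offset": [0,0,0],"roll": 0,"fingers": 64},
  ],
)

```text
time: 2.25
tool_pos: [0.4737, 0.2911, 0.2185]
tool_rot: [0.387, 0.922, 0.0, -0.0]
wrist_force: [0.8, 0.7, 0.5]
gripper_width: 0.686
```

```bash
python3 go.py .474 .289 .2; python3 - <<'E'
from station import r
from h import *
f=grab(r,'wrist','wrist1'); print(f['xyz'],f['orientation'])
grab(r,'scene','scene1')
E
```

```text
t 2.25 p [0.4737 0.2911 0.2185] ydir 44.5 z [-0.     0.001 -1.   ] w 0.6864067402249399 F [0.81 0.73 0.51] q7 [-0.77  0.4   0.16  2.   -0.09  0.75  0.22]
total offset units [-0.0042 -0.0032  0.0463]
[0.4187287  0.34724326 0.38472609] [-0.13064485 -0.05379779  0.37425641  0.9164987 ]
```

View pics/wrist1.png

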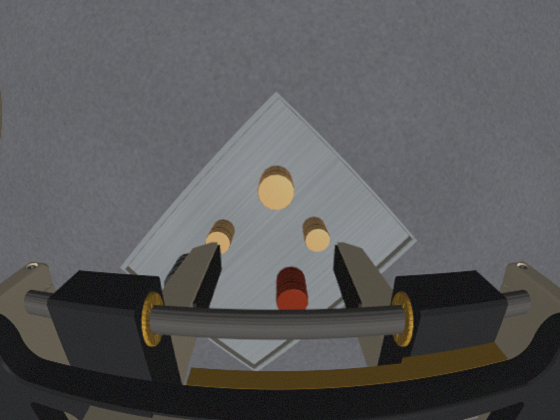

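View pics/scene1.png

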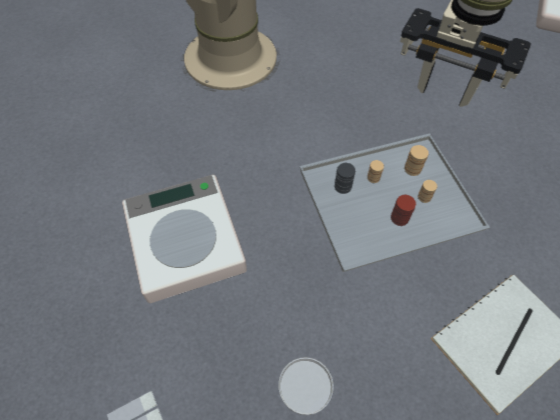

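```bash
python3 - <<'E'
from m import *
W=pickle.load(open('pics/wrist1.pkl','rb'));S=pickle.load(open('pics/scene1.pkl','rb'))
print(R.from_quat(W['orientation']).apply([0,0,-1]))
for n,p,z in [('sand',(276,190),.063),('sl?',(219,241),.045),('s2',(318,240),.045),('red',(292,295),.063)]: print(n,onz(W,*p,z,True).round(4))
print(proj(S,[.474,.291,.2185]))
D=pickle.load(open('pics/side0.pkl','rb'))
print(proj(S,[0,0,0]),proj(D,[0,0,0]))
E
```

```text
[ 0.19640055 -0.19920333 -0.96007544]
sand [0.4714 0.2925 0.063 ]
sl? [0.4695 0.2016 0.045 ]
s2 [0.5488 0.2813 0.045 ]
red [0.5709 0.2171 0.063 ]
(np.float64(442.58099191483217), np.float64(96.71308113919879))
(np.float64(230.83960567347341), np.float64(57.77873905037583)) (np.float64(530.7108094048592), np.float64(315.8559414952895))
```

play_rows(
  moves=[
    {"offset": [-0.002,-0.002,0.08],"roll": 0,"fingers": 64},
    {"offset": [0,0,0.08],"roll": 0,"fingers": 64},
    {"offset": [0,0,0.08],"roll": 0,"fingers": 64},
    {"offset": [0,0,0.06],"roll": 0,"fingers": 64},
    {"offset": [0,0,0.04],"roll": 0,"fingers": 64},
    {"offset": [0,0,0],"roll": 0,"fingers": 64},
    {"offset": [0,0,0],"roll": 0,"fingers": 64},
  ],
)

```text
time: 3.05
tool_pos: [0.4737, 0.2898, 0.0827]
tool_rot: [0.386, 0.922, -0.0, -0.0]
wrist_force: [0.2, 0.8, -0.4]
gripper_width: 0.691
```

```bash
python3 go.py .473 .290 .028; python3 - <<'E'
from station import r
from h import *
a=grab(r,'side','side2')['image'][250:420,150:380]; b=grab(r,'scene','scene2')['image'][60:240,300:540]
cv2.imwrite('pics/c2.png',np.hstack([cv2.resize(b,(400,300),interpolation=3),cv2.resize(a,(400,300),interpolation=3)])[:,:,::-1])
E
```

```text
t 3.05 p [0.4737 0.2898 0.0827] ydir 44.6 z [-0.001 -0.    -1.   ] w 0.691122262266275 F [ 0.23  0.78 -0.36] q7 [-0.72  0.59  0.11  2.11 -0.14  0.45  0.27]
total offset units [ 0.0015 -0.0008  0.1368]
```

View pics/c2.png

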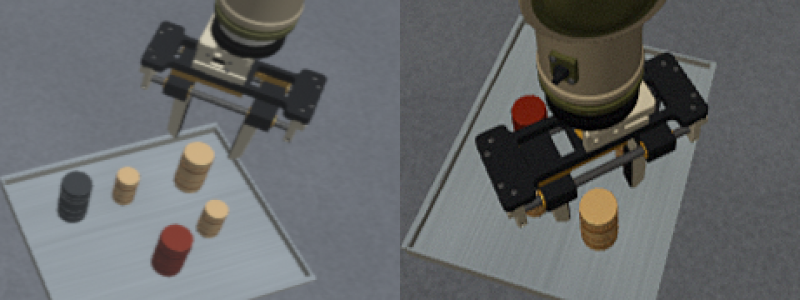

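play_rows(
  moves=[
    {"offset": [0,0,0.03],"roll": 0,"fingers": 64},
    {"offset": [0,0,0.04],"roll": 0,"fingers": 64},
    {"offset": [0,0,0.04],"roll": 0,"fingers": 64},
    {"offset": [0,0,0.02],"roll": 0,"fingers": 64},
    {"offset": [0,0,0.005],"roll": 0,"fingers": 64},
    {"offset": [0,0,0],"roll": 0,"fingers": 64},
    {"offset": [0,0,0],"roll": 0,"fingers": 64},
  ],
)

```text
time: 3.85
tool_pos: [0.4745, 0.2889, 0.0291]
tool_rot: [0.387, 0.922, 0.0, 0.0]
wrist_force: [-0.1, 0.3, -0.3]
gripper_width: 0.685
```

```bash
python3 go.py .473 .290 .028; python3 - <<'E'
from station import r
from h import *
a=grab(r,'side','side3')['image'][250:420,150:380]; b=grab(r,'scene','scene3')['image'][60:240,300:540]
cv2.imwrite('pics/c3.png',np.hstack([cv2.resize(b,(400,300),interpolation=3),cv2.resize(a,(400,300),interpolation=3)])[:,:,::-1])
E
```

```text
t 3.85 p [0.4745 0.2889 0.0291] ydir 44.5 z [ 0.001  0.    -1.   ] w 0.6845635621047712 F [-0.09  0.33 -0.34] q7 [-0.7   0.68  0.08  2.13 -0.15  0.33  0.28]
total offset units [ 0.0046 -0.0008  0.0028]
```

View pics/c3.png

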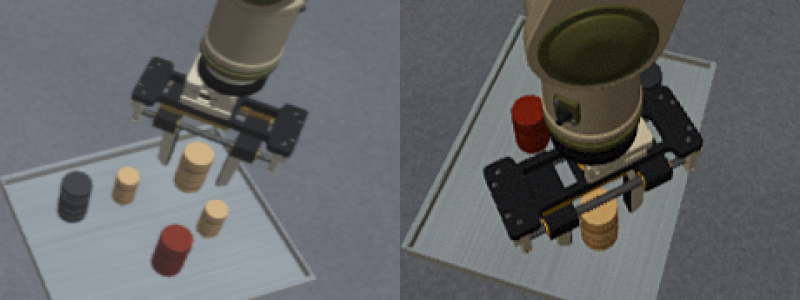

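The plug sits between the fingers. Next I close gently; the grip is fixed at 30 N.

play_rows(
  moves=[
    {"offset": [0,0,0],"roll": 0,"fingers": 50},
    {"offset": [0,0,0],"roll": 0,"fingers": 44},
    {"offset": [0,0,0],"roll": 0,"fingers": 40},
    {"offset": [0,0,0],"roll": 0,"fingers": 36},
    {"offset": [0,0,0],"roll": 0,"fingers": 32},
    {"offset": [0,0,0],"roll": 0,"fingers": 30},
    {"offset": [0,0,0],"roll": 0,"fingers": 30},
    {"offset": [0,0,0],"roll": 0,"fingers": 30},
  ],
)

```text
time: 4.75
tool_pos: [0.4743, 0.2888, 0.0287]
tool_rot: [0.387, 0.922, 0.0, 0.0]
wrist_force: [-0.1, -0.8, 2.8]
gripper_width: 0.404
```

play_rows(
  moves=[
    {"offset": [0,0,0],"roll": 0,"fingers": 30},
    {"offset": [0,0,-0.01],"roll": 0,"fingers": 30},
    {"offset": [0,0,-0.02],"roll": 0,"fingers": 30},
    {"offset": [0,0,-0.04],"roll": 0,"fingers": 30},
    {"offset": [0,0,-0.05],"roll": 0,"fingers": 30},
    {"offset": [0,0,-0.04],"roll": 0,"fingers": 30},
    {"offset": [0,0,-0.02],"roll": 0,"fingers": 30},
    {"offset": [0,0,0],"roll": 0,"fingers": 30},
  ],
)

```text
time: 5.55
tool_pos: [0.4747, 0.2891, 0.1019]
tool_rot: [0.387, 0.922, 0.001, 0.001]
wrist_force: [-0.6, -0.2, -0.9]
gripper_width: 0.403
```

```bash
python3 go.py .5353 -.2165 .2; python3 - <<'E'
from station import r
from h import *
a=grab(r,'side','side4')['image'][200:420,150:420]; b=grab(r,'scene','scene4')['image'][20:240,300:540]
cv2.imwrite('pics/c4.png',np.hstack([cv2.resize(b,(400,360),interpolation=3),cv2.resize(a,(400,360),interpolation=3)])[:,:,::-1])
E
```

```text
t 5.55 p [0.4747 0.2891 0.1019] ydir 44.5 z [ 0.002  0.001 -1.   ] w 0.40327525016388976 F [-0.62 -0.2  -0.9 ] q7 [-0.73  0.56  0.12  2.1  -0.13  0.49  0.26]
total offset units [-1.0079 -0.7772 -0.2467]
```

View pics/c4.png

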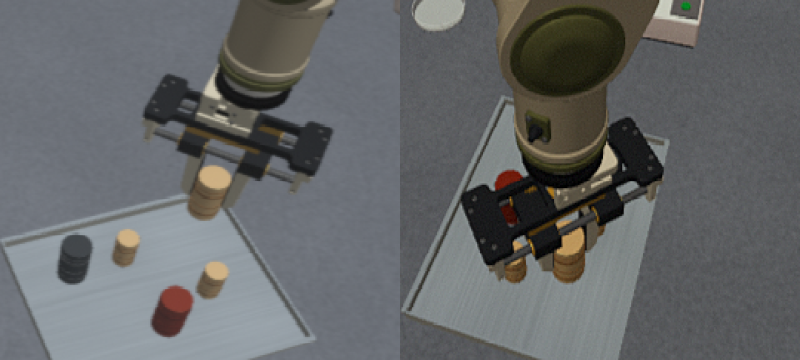

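play_rows(
  moves=[
    {"offset": [0,0,-0.04],"roll": 0,"fingers": 30},
    {"offset": [0,0,-0.06],"roll": 0,"fingers": 30},
    {"offset": [0,0,-0.06],"roll": 0,"fingers": 30},
    {"offset": [-0.02,-0.015,-0.05],"roll": 0,"fingers": 30},
    {"offset": [-0.04,-0.03,-0.03],"roll": 0,"fingers": 30},
    {"offset": [-0.05,-0.04,0],"roll": 0,"fingers": 30},
    {"offset": [-0.06,-0.046,0],"roll": 0,"fingers": 30},
    {"offset": [-0.06,-0.046,0],"roll": 0,"fingers": 30},
  ],
)

```text
time: 6.45
tool_pos: [0.4877, 0.1711, 0.1959]
tool_rot: [0.387, 0.922, -0.001, -0.0]
wrist_force: [0.8, -0.5, -1.1]
gripper_width: 0.403
```

play_rows(
  moves=[
    {"offset": [-0.06,-0.046,0],"roll": 0,"fingers": 30},
    {"offset": [-0.06,-0.046,0],"roll": 0,"fingers": 30},
    {"offset": [-0.06,-0.046,0],"roll": 0,"fingers": 30},
    {"offset": [-0.06,-0.046,0],"roll": 0,"fingers": 30},
    {"offset": [-0.06,-0.046,0],"roll": 0,"fingers": 30},
    {"offset": [-0.06,-0.046,0],"roll": 0,"fingers": 30},
    {"offset": [-0.06,-0.046,0],"roll": 0,"fingers": 30},
    {"offset": [-0.06,-0.046,0],"roll": 0,"fingers": 30},
  ],
)

```text
time: 7.25
tool_pos: [0.5166, -0.069, 0.1957]
tool_rot: [0.387, 0.922, -0.0, -0.001]
wrist_force: [0.5, 0.0, -1.0]
gripper_width: 0.405
```

```bash
python3 go.py .5353 -.2165 .2
```

```text
t 7.25 p [ 0.5166 -0.069   0.1957] ydir 44.4 z [-0.002 -0.    -1.   ] w 0.4047611477197825 F [ 0.5   0.01 -1.02] q7 [-0.1   0.39  0.17  2.09 -0.1   0.67  0.91]
total offset units [-0.296  -0.2247 -0.0106]
```

play_rows(
  moves=[
    {"offset": [-0.06,-0.046,0],"roll": 0,"fingers": 30},
    {"offset": [-0.06,-0.046,0],"roll": 0,"fingers": 30},
    {"offset": [-0.06,-0.045,0],"roll": 0,"fingers": 30},
    {"offset": [-0.05,-0.035,0],"roll": 0,"fingers": 30},
    {"offset": [-0.03,-0.025,0],"roll": 0,"fingers": 30},
    {"offset": [-0.01,-0.01,0],"roll": 0,"fingers": 30},
    {"offset": [0,0,0],"roll": 0,"fingers": 30},
    {"offset": [0,0,0],"roll": 0,"fingers": 30},
  ],
)

```text
time: 8.05
tool_pos: [0.5341, -0.2005, 0.1964]
tool_rot: [0.386, 0.922, 0.0, -0.0]
wrist_force: [-0.7, -0.0, -1.5]
gripper_width: 0.403
```

```bash
python3 go.py .5353 -.2165 .12; python3 - <<'E'
from station import r
from m import *
D=grab(r,'side','side5');S=grab(r,'scene','scene5')
a=D['image'][100:260,220:420]; b=S['image'][130:310,60:300]
cv2.imwrite('pics/c5.png',np.hstack([cv2.resize(b,(400,300),interpolation=3),cv2.resize(a,(400,300),interpolation=3)])[:,:,::-1])
E
```

```text
t 8.05 p [ 0.5341 -0.2005  0.1964] ydir 44.5 z [-0.001  0.001 -1.   ] w 0.4034231157413868 F [-0.65 -0.01 -1.49] q7 [ 0.14  0.45  0.17  1.99 -0.11  0.72  1.16]
total offset units [-0.0308 -0.0258  0.1909]
```

View pics/c5.png

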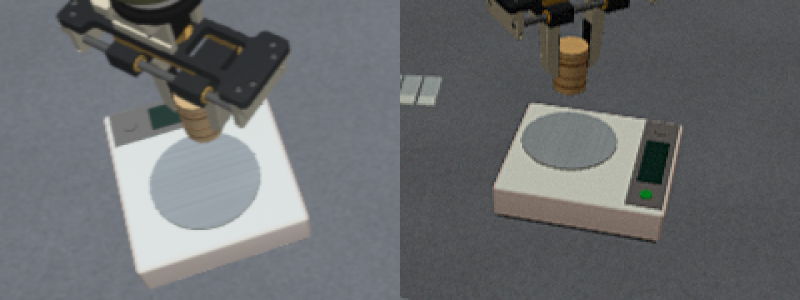

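play_rows(
  moves=[
    {"offset": [-0.016,-0.013,0.02],"roll": 0,"fingers": 30},
    {"offset": [-0.015,-0.013,0.04],"roll": 0,"fingers": 30},
    {"offset": [0,0,0.05],"roll": 0,"fingers": 30},
    {"offset": [0,0,0.04],"roll": 0,"fingers": 30},
    {"offset": [0,0,0.025],"roll": 0,"fingers": 30},
    {"offset": [0,0,0.01],"roll": 0,"fingers": 30},
    {"offset": [0,0,0],"roll": 0,"fingers": 30},
    {"offset": [0,0,0],"roll": 0,"fingers": 30},
  ],
)

```text
time: 8.95
tool_pos: [0.536, -0.218, 0.1231]
tool_rot: [0.387, 0.922, 0.0, 0.0]
wrist_force: [0.3, 0.2, -1.5]
gripper_width: 0.408
```

```bash
python3 go.py .5353 -.2165 .101; python3 - <<'E'
from station import r
from m import *
D=grab(r,'side','side6');S=grab(r,'scene','scene6')
a=D['image'][120:240,240:390]; b=S['image'][150:310,100:260]
cv2.imwrite('pics/c6.png',np.hstack([cv2.resize(b,(400,400),interpolation=3),cv2.resize(a,(400,320),interpolation=3,).copy() if 0 else cv2.resize(a,(400,400),interpolation=3)])[:,:,::-1])
E
```

```text
t 8.95 p [ 0.536  -0.218   0.1231] ydir 44.5 z [ 0.001 -0.    -1.   ] w 0.40792937424920594 F [ 0.31  0.25 -1.51] q7 [ 0.19  0.55  0.14  2.03 -0.14  0.56  1.21]
total offset units [0.0038 0.0013 0.0553]
```

View pics/c6.png

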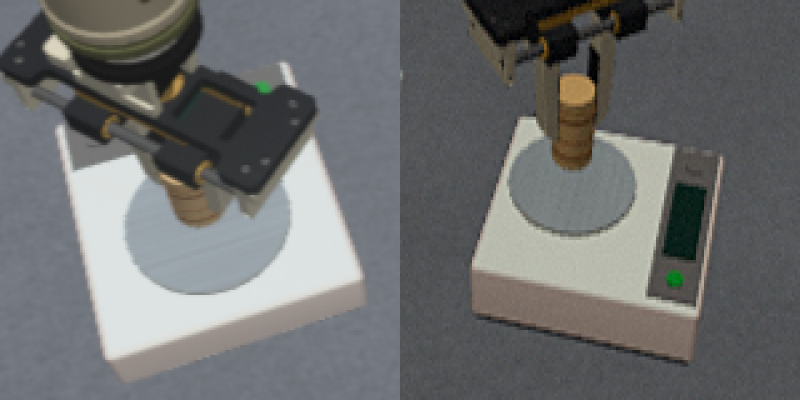

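play_rows(
  moves=[
    {"offset": [0,0,0.01],"roll": 0,"fingers": 30},
    {"offset": [0,0,0.01],"roll": 0,"fingers": 30},
    {"offset": [0,0,0.01],"roll": 0,"fingers": 30},
    {"offset": [0,0,0.01],"roll": 0,"fingers": 30},
    {"offset": [0,0,0.005],"roll": 0,"fingers": 30},
    {"offset": [0,0,0],"roll": 0,"fingers": 30},
    {"offset": [0,0,0],"roll": 0,"fingers": 30},
  ],
)

```text
time: 9.75
tool_pos: [0.5356, -0.2178, 0.1046]
tool_rot: [0.387, 0.922, -0.0, -0.0]
wrist_force: [0.3, 0.3, -1.4]
gripper_width: 0.407
```

play_rows(
  moves=[
    {"offset": [0,0,0.0025],"roll": 0,"fingers": 30},
    {"offset": [0,0,0.0025],"roll": 0,"fingers": 30},
    {"offset": [0,0,0.0025],"roll": 0,"fingers": 30},
    {"offset": [0,0,0],"roll": 0,"fingers": 30},
    {"offset": [0,0,0],"roll": 0,"fingers": 30},
  ],
)

```text
time: 10.25
tool_pos: [0.5356, -0.2178, 0.1016]
tool_rot: [0.387, 0.922, -0.0, -0.0]
wrist_force: [-0.0, 0.4, -0.8]
gripper_width: 0.403
```

```bash
python3 go.py .5353 -.2165 .1
```

```text
t 10.25 p [ 0.5356 -0.2178  0.1016] ydir 44.5 z [-0. -0. -1.] w 0.4032335150928389 F [-0.03  0.39 -0.79] q7 [ 0.2   0.59  0.13  2.05 -0.15  0.52  1.21]
total offset units [0.0029 0.0018 0.0041]
```

play_rows(
  moves=[
    {"offset": [0,0,0.0025],"roll": 0,"fingers": 30},
    {"offset": [0,0,0],"roll": 0,"fingers": 30},
    {"offset": [0,0,0],"roll": 0,"fingers": 30},
  ],
)

```text
time: 10.55
tool_pos: [0.5357, -0.2178, 0.1006]
tool_rot: [0.387, 0.922, 0.0, 0.0]
wrist_force: [0.2, 0.5, -0.6]
gripper_width: 0.407
```

play_rows(
  moves=[
    {"offset": [0,0,0.0025],"roll": 0,"fingers": 30},
    {"offset": [0,0,0],"roll": 0,"fingers": 30},
    {"offset": [0,0,0],"roll": 0,"fingers": 30},
  ],
)

```text
time: 10.85
tool_pos: [0.5357, -0.2179, 0.0997]
tool_rot: [0.387, 0.922, -0.0, 0.0]
wrist_force: [0.3, 0.4, 0.4]
gripper_width: 0.405
```

Wrist force rose from -1.5 N to +0.4 N, so the plug rests on the pan with about 2 N. Next I open slowly.

play_rows(
  moves=[
    {"offset": [0,0,0],"roll": 0,"fingers": 38},
    {"offset": [0,0,0],"roll": 0,"fingers": 40},
    {"offset": [0,0,0],"roll": 0,"fingers": 42},
    {"offset": [0,0,0],"roll": 0,"fingers": 46},
    {"offset": [0,0,0],"roll": 0,"fingers": 52},
    {"offset": [0,0,0],"roll": 0,"fingers": 58},
    {"offset": [0,0,0],"roll": 0,"fingers": 64},
    {"offset": [0,0,0],"roll": 0,"fingers": 64},
  ],
)

```text
time: 11.65
tool_pos: [0.5357, -0.2178, 0.0997]
tool_rot: [0.387, 0.922, 0.0, 0.0]
wrist_force: [-0.1, -0.1, -0.3]
gripper_width: 0.68
```

```bash
python3 go.py .5353 -.2165 .2; python3 - <<'E'
from station import r
from m import *
D=grab(r,'side','side7');S=grab(r,'scene','scene7')
a=D['image'][120:240,240:390]; b=S['image'][150:310,100:260]
cv2.imwrite('pics/c7.png',np.hstack([cv2.resize(b,(400,400),interpolation=3),cv2.resize(a,(400,400),interpolation=3)])[:,:,::-1])
E
```

```text
t 11.65 p [ 0.5357 -0.2178  0.0997] ydir 44.5 z [ 0. -0. -1.] w 0.6803599152555005 F [-0.06 -0.09 -0.35] q7 [ 0.2   0.59  0.13  2.05 -0.15  0.52  1.21]
total offset units [ 0.003   0.0017 -0.2508]
```

View pics/c7.png

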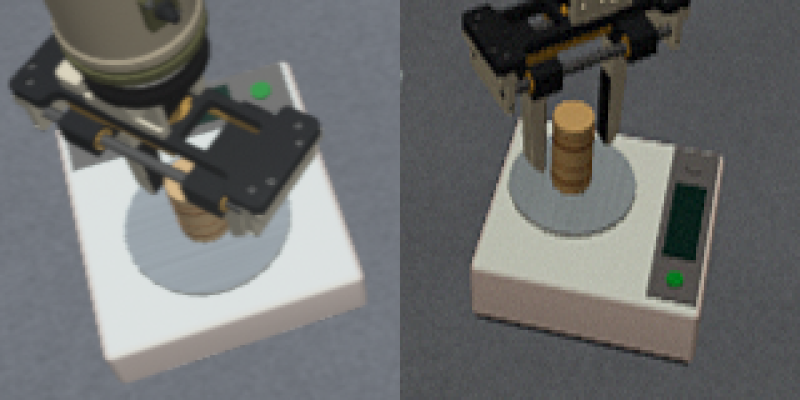

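The plug stands free between the open fingers (side crop, foot at about (572,188)). Next I retreat straight up.

play_rows(
  moves=[
    {"offset": [0,0,-0.02],"roll": 0,"fingers": 64},
    {"offset": [0,0,-0.04],"roll": 0,"fingers": 64},
    {"offset": [0,0,-0.06],"roll": 0,"fingers": 64},
    {"offset": [0,0,-0.08],"roll": 0,"fingers": 64},
    {"offset": [0,0,-0.08],"roll": 0,"fingers": 64},
    {"offset": [0,0,-0.06],"roll": 0,"fingers": 64},
    {"offset": [0,0,-0.03],"roll": 0,"fingers": 64},
    {"offset": [0,0,0],"roll": 0,"fingers": 64},
  ],
)

```text
time: 12.55
tool_pos: [0.5363, -0.218, 0.2493]
tool_rot: [0.387, 0.922, 0.0, 0.002]
wrist_force: [0.6, 1.1, -0.3]
gripper_width: 0.689
```

play_rows(
  moves=[
    {"offset": [0.03,0.02,0],"roll": 0,"fingers": 64},
    {"offset": [0.06,0.046,0],"roll": 0,"fingers": 64},
    {"offset": [0.06,0.046,0],"roll": 0,"fingers": 64},
    {"offset": [0.06,0.046,0],"roll": 0,"fingers": 64},
    {"offset": [0.06,0.046,0],"roll": 0,"fingers": 64},
    {"offset": [0.03,0.02,0],"roll": 0,"fingers": 64},
    {"offset": [0,0,0],"roll": 0,"fingers": 64},
    {"offset": [0,0,0],"roll": 0,"fingers": 64},
  ],
)

```text
time: 13.35
tool_pos: [0.5152, -0.0701, 0.2472]
tool_rot: [0.387, 0.922, -0.0, -0.0]
wrist_force: [-0.2, -0.4, 0.2]
gripper_width: 0.689
```

```bash
python3 go.py .5353 -.2165 .2; python3 - <<'E'
from station import r
from m import *
D=grab(r,'side','side8');S=grab(r,'scene','scene8')
cv2.imwrite('pics/c8.png',np.hstack([cv2.resize(S['image'],(400,300)),cv2.resize(D['image'],(400,300))])[:,:,::-1])
a=D['image'][120:240,240:390]; b=S['image'][150:310,100:260]
cv2.imwrite('pics/c9.png',np.hstack([cv2.resize(b,(400,400),interpolation=3),cv2.resize(a,(400,400),interpolation=3)])[:,:,::-1])
for f in(S,D): print([b for b in blobs(f,'buff')+blobs(f,'red')])
E
```

```text
t 13.35 p [ 0.5152 -0.0701  0.2472] ydir 44.5 z [-0.001 -0.001 -1.   ] w 0.688544550006219 F [-0.2  -0.45  0.19] q7 [-0.1   0.32  0.17  2.04 -0.07  0.79  0.89]
total offset units [-0.2963 -0.2206  0.1181]
[((np.float64(224.1), np.float64(103.5)), (np.int32(203), np.int32(92), np.int32(52), np.int32(23), np.int32(139))), ((np.float64(279.0), np.float64(99.1)), (np.int32(268), np.int32(94), np.int32(24), np.int32(12), np.int32(78))), ((np.float64(176.8), np.float64(223.7)), (np.int32(167), np.int32(214), np.int32(22), np.int32(23), np.int32(268))), ((np.float64(183.3), np.float64(240.6)), (np.int32(176), np.int32(235), np.int32(15), np.int32(10), np.int32(64))), ((np.float64(405.7), np.float64(202.8)), (np.int32(397), np.int32(195), np.int32(18), np.int32(18), np.int32(232)))]
[((np.float64(195.3), np.float64(20.6)), (np.int32(123), np.int32(0), np.int32(157), np.int32(55), np.int32(3674))), ((np.float64(389.8), np.float64(44.8)), (np.int32(328), np.int32(0), np.int32(144), np.int32(91), np.int32(6882))), ((np.float64(303.6), np.float64(163.2)), (np.int32(297), np.int32(150), np.int32(16), np.int32(28), np.int32(358))), ((np.float64(280.7), np.float64(331.8)), (np.int32(274), np.int32(320), np.int32(15), np.int32(25), np.int32(309))), ((np.float64(225.7), np.float64(359.0)), (np.int32(218), np.int32(347), np.int32(17), np.int32(26), np.int32(319))), ((np.float64(67.3), np.float64(373.6)), (np.int32(21), np.int32(367), np.int32(86), np.int32(9), np.int32(124))), ((np.float64(375.0), np.float64(65.6)), (np.int32(344), np.int32(64), np.int32(66), np.int32(4), np.int32(80))), ((np.float64(224.7), np.float64(319.8)), (np.int32(214), np.int32(304), np.int32(22), np.int32(33), np.int32(562)))]
```

View pics/c8.png

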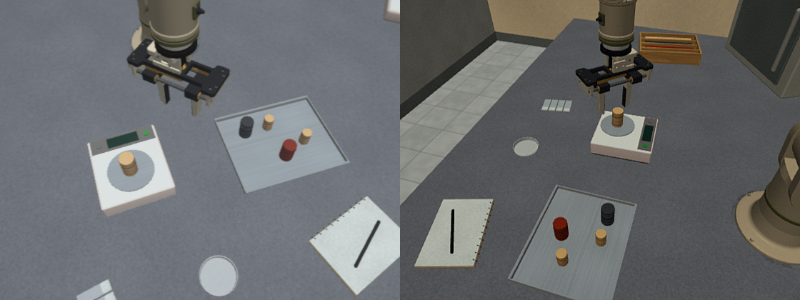

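View pics/c9.png

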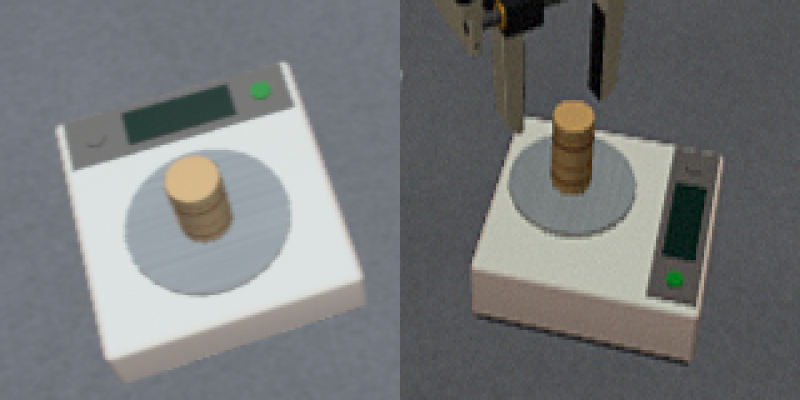

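```bash
python3 - <<'E'
from m import *
S,D=[pickle.load(open(f'pics/{n}8.pkl','rb')) for n in ['scene','side']]
print(onz(S,177.2,221.6,.134),onz(D,305.2,155.1,.134),tri(S,(177.2,221.6),D,(305.2,155.1)))
a=pickle.load(open('pics/scene0.pkl','rb'))['image'][150:240,325:420].astype(int);print(np.abs(a-S['image'][150:240,325:420]).mean())
from station import r
print(r.hand_in())
E
```

```text
[ 0.53501013 -0.21646926  0.134     ] [ 0.53593317 -0.21515195  0.134     ] (array([ 0.53560016, -0.21610585,  0.13386593]), np.float64(0.0013373134842425201))
9.56541910331384
the job is handed in; nothing more can be done
None
```

I picked up the largest buff plug (scene pixel (417,160)), stood it on the middle of the balance pan, let go and moved the arm clear. The job is handed in at about 13.5 s of the 38 s allowed.

**Last checks**
- **Position:** two camera views put the plug's top at (0.5356, -0.2161, 0.1339). That is about 1 mm horizontally from the measured pan centre, at the height expected for a plug standing on the pan. It looks upright in both views.
- **Forces:** the grip was the fixed 30 N. At set-down the wrist force suggested about 2 N on the pan. There is no direct contact reading, so both are inferred.
- **Red plug:** its pixels are unchanged to within 0.1 px in both views.
- **Grey plug:** I only saw by eye that it still stands in its place. My crude image difference over that area came out at 9.6 grey levels; the area also takes in part of the removed plug, so it neither confirms nor contradicts this.

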